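# Index the streaking turntable six clicks and lock it

### The arm

A 6-joint arm with a two-finger parallel gripper is mounted at the origin on a cart in front of the work surface, level with it; the furniture and walls round the work are solid. World frame = base frame: x ahead of the robot, y to its left, z up, the work surface at z = 0. Lengths are in m, angles in rad, forces in N, time in s.
With the tool pointing down it reaches from about 0.3 to 0.875 m from the base axis. Payload 6.4 kg.
Tool frame: the origin (TCP) lies midway between the tips of the shut fingers; the grasp point (between the pads) lies 19 mm behind it; z points along the fingers, y is the direction in which the jaws open and shut (so a half turn about z gives the same grasp; the last joint's range is limited). The gripper opens to 85 mm and grips with 20 to 120 N. Pads are 22 mm wide; open, the fingers measure 114 mm over their backs; the gripper's body (76 mm by 85 mm) begins 54 mm behind the grasp point. The pads swing forward as they close: fully open they stand 13 mm farther back than shut.
Start: joints at [0.974, 0.181, 1.607, -0, 1.354, -0.206], TCP at [0.219, 0.532, 0.231] pointing down, gripper open.
Joint ranges: [-2.99, 2.99], [-0.89, 2.07], [0.3, 2.58], [-1.14, 4.28], [0, 2.63], [-3.12, 3.12]. Speed limits (rad/s): [2.57, 2.57, 3.01, 3.14, 3.14, 3.14].

### API

Orientations are given as a unit quaternion [w, x, y, z].
In Python, from bench import ctrl, optics, ticket gives the robot as it stands. The module is installed in compiled form; this text tells all that it offers.
- The arm moves only by the tool step_arm, never from a script. Its argument "targets" is text: rows parted by semicolons, each of 6 numbers parted by spaces: the shift along the tool's x, y, z in mm, then the turn, a rotation vector about the tool's x, y, z in rad. In form: dx dy dz rx ry rz; .... A call has 1 to 8 rows; each row is the pose to reach, as a shift and turn from the pose commanded when the call began, along the tool's axes at that moment; what a row does not reach only later rows make up. A row lasts 1/8 s, in which the tool goes at most 62.5 mm and 10.7 degrees, less where a joint would pass 70% of its speed; a pose out of reach is approached as far as the arm can. A call with a gripper value outside its range is refused whole. "grip" is the opening in per cent of the stroke, from 0 (shut) to 100 (fully open), set as the call begins (left out, the last holds). The fingers move at their own pace and stop on an object; the grip force is fixed at half the most. Time passes only in rows, so rows that repeat a pose let the fingers close. It gives the time, the measured TCP pose, the force and the opening at its end, in the units of the state.
- ctrl.get_obs(): the state, without advancing time (a new reading comes with each control period).
- optics.camera(name): name is "scene" or "top" or "wrist"; returns a dict with "image" (480x640x3 uint8, red, green, blue), "mtx" (3x3 intrinsics, pixels), "xyz" and "orientation" of the camera in the world. Camera axes: x right, y up, looking along -z (the intrinsics and any distortion apply to the point x, -y, -z); pixel columns grow to the right and rows downward; lengths in m; the calibration is good to about 2 mm. A picture is of the moment at which its call begins. There is no depth.
- ticket.hand_in(): hands the job in, once; it reports no verdict.
The state is a dict: "time_s": time; "q": joint angles; "dq": joint speeds; "joint_efforts": joint torques, N m; "eef_pos": TCP position; "eef_rot": TCP orientation; "wrist_force": force on the tool from outside, world axes, zero at the start; "torque": the same for the moment, N m; "opening": opening from 0.0 (shut) to 1.0 (fully open).
Only numpy, scipy, OpenCV 4.12 (cv2) and the standard library are available. Lean on these libraries where they do the work, as an engineer would, in place of code of your own. Each camera call takes 0.05 s, during which the arm holds its last target.

### The job

Set the streaking turntable under the petri dish for its next sector: push its upright blue peg counter-clockwise (seen from above) all the way back to the zero stop, then push it clockwise exactly six clicks from there, and then slide the red-tabbed lock bolt fully home towards the plate. Leave the dish lying in its place on the plate, do not disturb the bottle, the amber case and the coverslip box standing around, and let go of everything.

Things in the scene. Friction and masses are not known exactly. Their poses are not given: they have to be found in the camera images.
- turntable: Fixed grey round base, 200 mm across, 20 mm high. Origin: centre of its underside on the bench, on the plate's upright axis; z up. The peg at zero is on its -x side, at six clicks on +y; the lock bolt is on -y. Rim ticks mark the clicks, white, zero long and red. A dark roller housing (top 42 mm above the bench) stands on the rim 30 degrees from +x towards -y.
- plate (a joint): Plate angle (rad): 0 at the zero stop (solid at -0.03), grows clockwise seen from above, ends at 2.65. Click stops every 0.2618 (15 degrees), six = 1.571; let go, it snaps into the nearest. Leaving a click takes 3 to 5 N at the peg. At angle q the peg is at (-85 cos q, 85 sin q) mm in the base's frame. Plate: aluminium disc, 131 mm across its rim pins, top 34 mm above the bench.
- peg (a point): Centre of the top end of the upright blue peg, 75 mm above the bench, 85 mm from the plate's axis. The peg is 12 mm in diameter, free from 40 to 75 mm above the bench, and stands on an arm of the plate 18 mm wide. Beside and outside it there is free room for a finger; towards the axis the dish's edge is 34 mm from the peg.
- lock (a joint): Lock bolt travel (m): 0 drawn out, 0.014 fully home (solid stop), growing along the base's +y towards the plate's axis. About 1.5 N of friction; it stays where it is left. Home, its tip stands between two rim pins and blocks the plate; it passes only when the plate rests in a click stop, else it jams half way.
- tab (a point): Middle of the top edge of the upright red tab on the bolt's outer end, 65 mm above the bench; at lock travel 0 it is at (0, -145) mm in the base's frame. The tab is 34 mm wide along the base's x, 9 mm thick along y, from 25 to 65 mm above the bench. Push its outer (-y) face; outside it the bench is free (the 20 mm high tongue under the bolt ends 140 mm from the axis).
- dish: Closed round petri dish with pink contents, 90 mm across, 14 mm high, loose on the plate between four small posts (8 mm high). Origin: centre of its underside, 34 mm above the bench.
- oil_bottle: Bystander: small amber bottle with black cap, 31 mm across, 68 mm high, standing loose. Origin: centre of its underside.
- objective_case: Bystander: round amber case with black foot, 38 mm across, 63 mm high, standing loose. Origin: centre of its underside.
- coverslips: Bystander: white coverslip box, 33 x 33 mm, 16 mm high, loose. Origin: centre of its underside.
Mind the look-alikes: they are no part of the job. Leave any brown look-alike of the dish alone.

How it is judged:
By the outcome, as a careful person would: the job done as asked, in the order asked, and still so for the second after the job is handed in, with the robot touching nothing.
It also fails if it takes over 64 s, if anything falls off the work surface, if the arm or the gripper's body presses on something with over 40 N, if the wrist force passes 120 N, or if a joint passes its speed limit or range.

## Working session

There is one attempt and no reset: what is moved stays moved. The work goes in short steps, Python scripts to look and compute and a tool call to move; the robot and the scene stay as the last step left them, time stands still between calls to the robot, and variables do not carry over. Pictures are saved under pics/ and viewed, and the job is handed in when it is done.

Besides the shell and the picture viewer there is one more tool, called after ">>>" as name(argument=value, ...) on one line, values as JSON. step_arm: Moves the arm, as the interface text tells. Its arguments: {"type":"object","properties":{"targets":{"type":"string"},"grip":{"type":"number"}},"required":["targets"]}

```bash
mkdir -p pics
cat > h.py <<'E'
import numpy as np, cv2
from bench import ctrl, optics, ticket
from scipy.spatial.transform import Rotation as R
def cam(n):
    c=optics.camera(n); return c
def save(c,f): cv2.imwrite('pics/'+f,cv2.cvtColor(c['image'],cv2.COLOR_RGB2BGR))
def rot(q): return R.from_quat(np.roll(q,-1)).as_matrix()
def ray(c,u,v):
    d=np.linalg.inv(c['mtx'])@[u,v,1]; d=np.array([d[0],-d[1],-d[2]]); return np.array(c['xyz']),rot(c['orientation'])@d
def onz(c,u,v,z):
    o,d=ray(c,u,v); return o+d*(z-o[2])/d[2]
def proj(c,p):
    x=rot(c['orientation']).T@(np.array(p)-c['xyz']); x=np.array([x[0],-x[1],-x[2]]); y=c['mtx']@x; return y[:2]/y[2]
E
python3 - <<'E'
from h import *
import pickle
d={}
for n in ('top','scene','wrist'):
    c=cam(n);save(c,n+'1.png');print(n,{k:v for k,v in c.items() if k!='image'});d[n]=c
pickle.dump(d,open('c1.pkl','wb'))
print(ctrl.get_obs())
E
```

```text
top {'mtx': array([[608.55627602,   0.        , 325.87598293],
       [  0.        , 608.55627602, 241.15280276],
       [  0.        ,   0.        ,   1.        ]]), 'xyz': array([0.32015087, 0.01974155, 1.26995072]), 'orientation': array([ 0.71268917,  0.05626547, -0.06891325, -0.69581557])}
scene {'mtx': array([[592.84579117,   0.        , 316.86737375],
       [  0.        , 592.84579117, 239.52938484],
       [  0.        ,   0.        ,   1.        ]]), 'xyz': array([ 0.18150852, -0.51654571,  0.80966467]), 'orientation': array([ 0.89490749,  0.34026651, -0.09474641, -0.27273139])}
wrist {'mtx': array([[371.60445805,   0.        , 319.24860247],
       [  0.        , 371.60445805, 234.85195189],
       [  0.        ,   0.        ,   1.        ]]), 'xyz': array([0.1484554 , 0.56174358, 0.37287243]), 'orientation': array([ 0.82056059, -0.12685818, -0.08412468,  0.55091774])}
{'time_s': 0.15, 'q': array([ 9.73689186e-01,  1.81400217e-01,  1.60776227e+00, -3.76727185e-05,
        1.35379128e+00, -2.06320596e-01]), 'dq': array([-0.00086448, -0.00346623, -0.00202491,  0.00097405, -0.00095578,
        0.00027438]), 'joint_efforts': array([ 1.77262387e-03, -4.45264363e+01, -3.51693177e+01, -1.67564026e-04,
        5.89709060e-03, -6.85257555e-05]), 'eef_pos': array([0.21879275, 0.53129568, 0.23058208]), 'eef_rot': array([-2.49166389e-04,  1.94148303e-01,  9.80971953e-01, -6.33567628e-04]), 'wrist_force': array([-0.68403828,  0.59144649, -0.68112461]), 'torque': array([-0.00309985, -0.01475914, -0.00573118]), 'opening': 1.001958509900311}
```

View pics/top1.png

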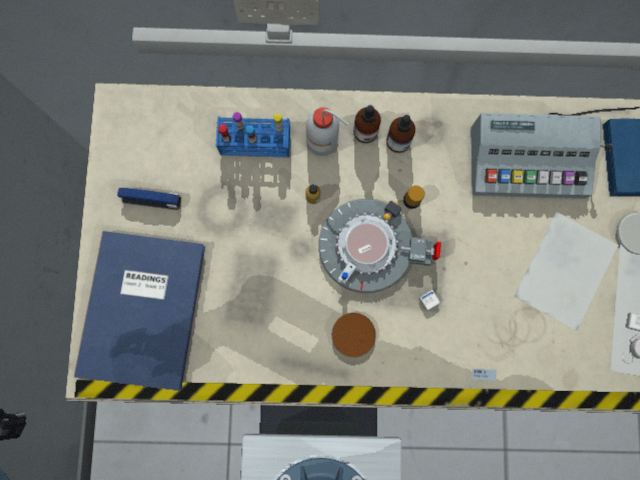

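View pics/scene1.png

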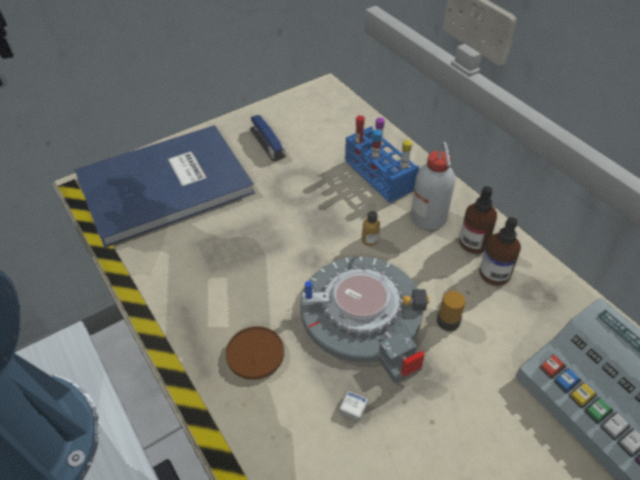

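View pics/wrist1.png

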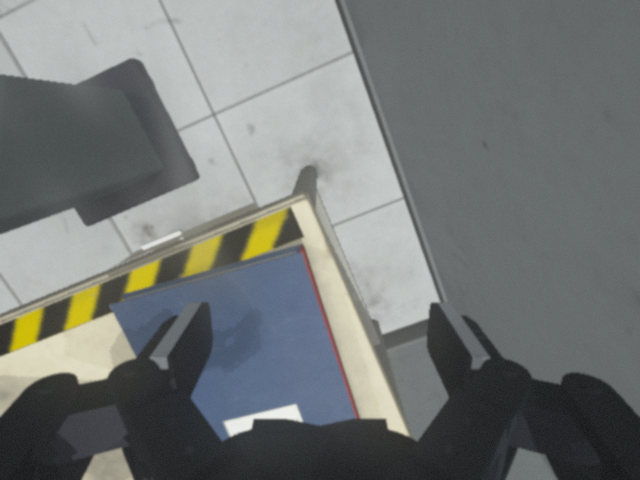

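Run:
```python
from h import *
import pickle
d=pickle.load(open('c1.pkl','rb'))
a=cv2.cvtColor(d['top']['image'],cv2.COLOR_RGB2BGR)[170:330,290:470]
cv2.imwrite('pics/tc.png',cv2.resize(a,None,fx=4,fy=3.75,interpolation=cv2.INTER_CUBIC)[:600])
a=cv2.cvtColor(d['scene']['image'],cv2.COLOR_RGB2BGR)[230:430,210:470]
cv2.imwrite('pics/sc.png',cv2.resize(a,None,fx=3,fy=3,interpolation=cv2.INTER_CUBIC))
```

```text
(no output)
```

View pics/tc.png

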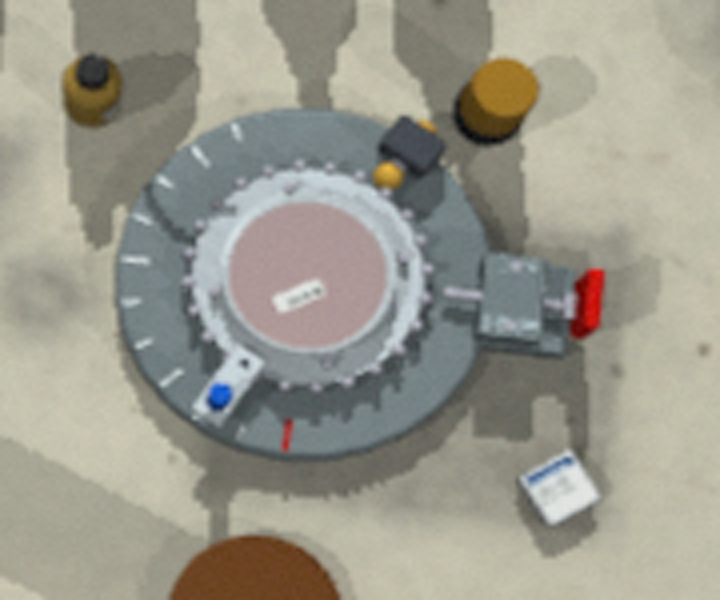

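View pics/sc.png

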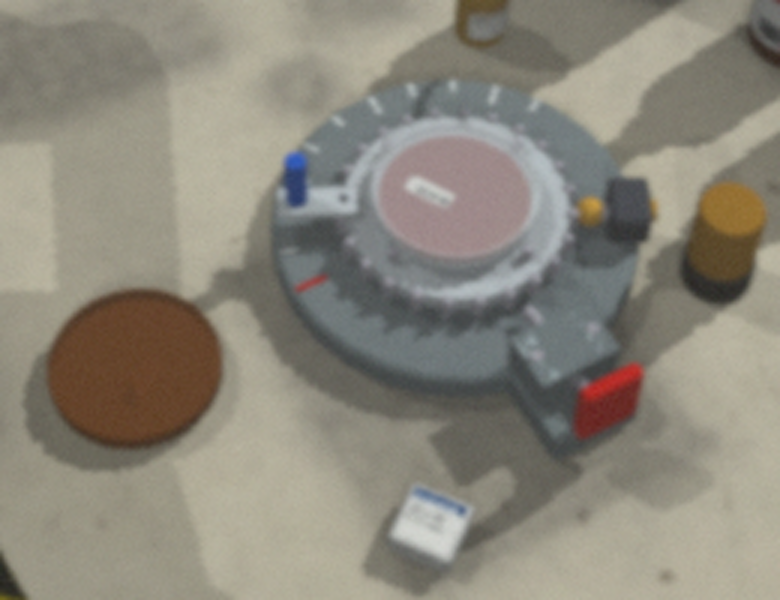

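Run:
```python
from h import *
import pickle
d=pickle.load(open('c1.pkl','rb'))
np.set_printoptions(precision=4,suppress=True)
def comps(m,lo=6):
    n,l,s,c=cv2.connectedComponentsWithStats(m.astype(np.uint8)); return [(c[i],s[i]) for i in range(1,n) if s[i][4]>=lo]
for n in ('top','scene'):
    c=d[n]; hsv=cv2.cvtColor(c['image'],cv2.COLOR_RGB2HSV).astype(int); H,S,V=hsv[...,0],hsv[...,1],hsv[...,2]
    x0,x1,y0,y1=(310,450,190,310) if n=='top' else (290,440,250,390)
    roi=np.zeros(H.shape,bool);roi[y0:y1,x0:x1]=1
    for nm,m in (('blue',(H>100)&(H<130)&(S>150)),('red',((H<6)|(H>174))&(S>150)),('pink',((H<10)|(H>165))&(S>35)&(S<110)&(V>110))):
        print(n,nm,[(a,b) for a,b in comps(m&roi,8)])
    g=(S<75)&(V<215)
```

```text
top blue [(array([344.5385, 275.3462]), array([342, 273,   6,   6,  26], dtype=int32))]
top red [(array([436.6117, 250.4272]), array([433, 242,   8,  18, 103], dtype=int32))]
top pink [(array([438.6667, 242.75  ]), array([434, 241,   8,   6,  12], dtype=int32)), (array([360.9, 288. ]), array([360, 286,   3,   5,  10], dtype=int32))]
scene blue [(array([308.2083, 284.125 ]), array([306, 282,   5,   6,  24], dtype=int32))]
scene red [(array([412.3356, 362.5805]), array([402, 352,  22,  23, 298], dtype=int32))]
scene pink [(array([312.6, 324.2]), array([308, 322,  11,   6,  25], dtype=int32)), (array([422.8889, 355.8889]), array([420, 350,   5,  15,  18], dtype=int32))]
```

Run:
```python
from h import *
import pickle
from scipy.optimize import least_squares
d=pickle.load(open('c1.pkl','rb'))
np.set_printoptions(precision=4,suppress=True)
c=d['top'];g=cv2.cvtColor(c['image'],cv2.COLOR_RGB2GRAY)
th=cv2.morphologyEx(g,cv2.MORPH_TOPHAT,np.ones((7,7),np.uint8)).astype(float)
ap={0:(287,435),3:(171,377),4:(143,344),5:(131,302),6:(135,260),7:(141,219),8:(163,181),9:(200,155),10:(237,131)}
hsv=cv2.cvtColor(c['image'],cv2.COLOR_RGB2HSV)
P={}
for k,(x,y) in ap.items():
    u,v=290+x/4,170+y/3.75
    iu,iv=int(round(u)),int(round(v)); sl=np.s_[iv-4:iv+5,iu-4:iu+5]
    w=th[sl].copy() if k else np.clip(hsv[...,1][sl].astype(float)-90,0,None)
    w[w<15]=0
    yy,xx=np.mgrid[iv-4:iv+5,iu-4:iu+5]
    uv=((w*xx).sum()/w.sum(),(w*yy).sum()/w.sum()); P[k]=onz(c,*uv,0.0205)[:2]; print(k,(u,v),uv,P[k])
ks=[k for k in P if k]
def f(p):
    cx,cy,yaw,r=p; o=[]
    for k in ks:
        q=k*np.pi/12; b=np.array([-r*np.cos(q),r*np.sin(q)]); s,cc=np.sin(yaw),np.cos(yaw)
        o+=list(np.array([cx+cc*b[0]-s*b[1],cy+s*b[0]+cc*b[1]])-P[k])
    return np.array(o)*1000
best=min((least_squares(f,[.33,-.05,y,.09],loss='soft_l1') for y in (0,1.5,3,-1.5)),key=lambda r:r.cost)
print(best.x,best.cost,f(best.x))
cx,cy,yaw,r=best.x
def w2b(p):p=np.array(p[:2])-[cx,cy];s,cc=np.sin(yaw),np.cos(yaw);return np.array([cc*p[0]+s*p[1],-s*p[0]+cc*p[1]])*1000
print('red tick',w2b(P[0]))
# two-view peg and tab
b=onz(c,344.7,274.8,.075);print('peg',b,w2b(b),'q',np.arctan2(w2b(b)[1],-w2b(b)[0]))
t=onz(c,436.6,250.4,.06);print('tab',t,w2b(t))
s=d['scene'];b=onz(s,308.2,283.5,.075);print('peg scene',b,w2b(b),np.arctan2(w2b(b)[1],-w2b(b)[0]))
for nm,uv,z in (('bottle',(313,190),.06),('case',(415,194),.06),('slips',(430,300),.016)): 
    p=onz(c,*uv,z);print(nm,p,w2b(p))
```

```text
0 (361.75, 286.0) (np.float64(361.3320561941252), np.float64(285.31800766283527)) [ 0.4537 -0.0753]
3 (332.75, 270.5333333333333) (np.float64(332.39431396786154), np.float64(270.1334981458591)) [ 0.4837 -0.015 ]
4 (325.75, 261.73333333333335) (np.float64(325.52866242038215), np.float64(261.0403397027601)) [ 0.5024 -0.0004]
5 (322.75, 250.53333333333333) (np.float64(322.24428822495605), np.float64(249.9543057996485)) [0.5255 0.0069]
6 (323.75, 239.33333333333331) (np.float64(323.5788876276958), np.float64(238.80476730987513)) [0.5491 0.0047]
7 (325.25, 228.4) (np.float64(324.19209809264305), np.float64(227.55313351498637)) [0.5731 0.004 ]
8 (330.75, 218.26666666666665) (np.float64(330.7550724637681), np.float64(217.9840579710145)) [ 0.594  -0.0093]
9 (340.0, 211.33333333333334) (np.float64(338.8818652849741), np.float64(210.23730569948185)) [ 0.6111 -0.0261]
10 (349.25, 204.93333333333334) (np.float64(348.75308641975306), np.float64(204.8127572016461)) [ 0.6234 -0.0467]
[ 0.5407 -0.084  -0.0959  0.0913] 5.375637554424724 [-1.0689  1.4479  0.4993 -0.5474  0.1706 -0.9283  0.34    2.1438 -0.4222
 -2.4774 -0.2393 -0.3426  0.0518  0.1773  0.39    0.5902]
red tick [-87.4888   0.3016]
peg [ 0.4679 -0.038   0.075 ] [-76.8961  38.8023] q 0.46732580899449155
tab [ 0.524  -0.2239  0.06  ] [  -3.305  -140.8063]
peg scene [ 0.4679 -0.0391  0.075 ] [-76.7799  37.7687] 0.45715381156193224
bottle [0.643  0.0292 0.06  ] [ 90.9841 122.4803]
case [ 0.6403 -0.1805  0.06  ] [108.3551 -86.4991]
slips [ 0.4272 -0.218   0.016 ] [-100.1908 -144.2405]
```

```bash
cat >> h.py <<'E'
C=np.array([0.5407,-0.084]);YAW=-0.0959
def b2w(x,y):
    s,c=np.sin(YAW),np.cos(YAW); return C+np.array([c*x-s*y,s*x+c*y])/1000
def tanang(q): return np.pi/2-q+YAW
def plan(x,y,z,ang):
    "row to put TCP at x,y,z (m) tool down with tool y at world angle ang (mod pi)"
    o=ctrl.get_obs(); T=rot(o['eef_rot']); d=T.T@(np.array([x,y,z])-o['eef_pos'])*1000
    Rt=np.array([[np.sin(ang),np.cos(ang),0],[-np.cos(ang),np.sin(ang),0],[0,0,-1.]]); 
    # x = y cross z
    yv=np.array([np.cos(ang),np.sin(ang),0]);zv=np.array([0,0,-1.]);Rt=np.column_stack([np.cross(yv,zv),yv,zv])
    rv=R.from_matrix(T.T@Rt).as_rotvec()
    if np.linalg.norm(rv)>np.pi/2:
        rv=R.from_matrix(T.T@Rt@np.diag([-1,-1,1.])).as_rotvec()
    return np.round(d,1),np.round(rv,3)
def onpeg(q,z,r=85): 
    p=b2w(-r*np.cos(q),r*np.sin(q)); return plan(p[0],p[1],z,tanang(q))
E
python3 - <<'E'
from h import *
print(plan(.468,-.0385,.16,tanang(.49)))
E
```

```text
(array([-447.5, -431.8,   71.1]), array([-0.001, -0.   ,  0.195]))
```

>>> step_arm(targets="-56 -54 0 0 0 0.02; -112 -108 0 0 0 0.05; -168 -162 0 0 0 0.07; -224 -216 0 0 0 0.1; -280 -270 0 0 0 0.12; -336 -324 10 0 0 0.15; -392 -378 30 0 0 0.17; -447 -432 50 0 0 0.195", grip=45)

```text
time_s: 1.15
eef_pos: [0.4193, 0.0734, 0.2058]
eef_rot: [0.001, 0.289, 0.957, 0.0]
wrist_force: [0.8, 0.4, -0.5]
opening: 0.453
```

>>> step_arm(targets="0 0 0 0 0 0; 0 0 0 0 0 0; 0 0 0 0 0 0; 0 0 0 0 0 0; 0 0 0 0 0 0; 0 0 0 0 0 0")

```text
time_s: 1.9
eef_pos: [0.4185, 0.0759, 0.2058]
eef_rot: [0.0, 0.288, 0.958, 0.0]
wrist_force: [-0.2, 0.4, -0.2]
opening: 0.45
```

Run:
```python
from h import *
c=cam('wrist');save(c,'w2.png')
t=cam('top');save(t,'t2.png')
print(proj(c,[.468,-.0385,.075]), ctrl.get_obs()['eef_pos'],onpeg(.49,.16))
```

```text
[237.02502841 341.5015999 ] [0.41855814 0.07563652 0.2057451 ] (array([-105. ,  -65.5,   45.8]), array([0.   , 0.   , 0.001]))
```

View pics/w2.png

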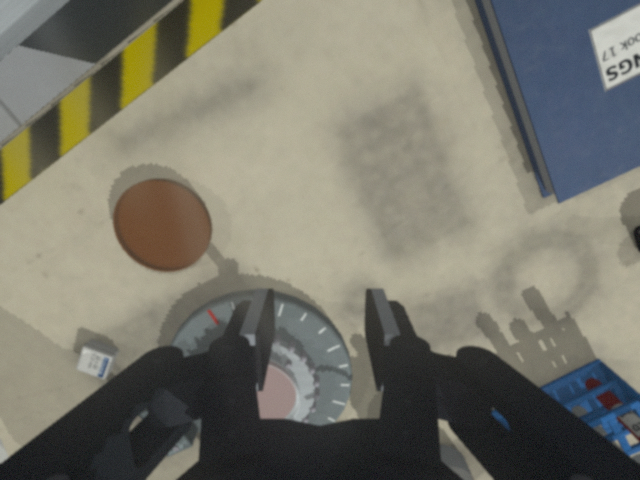

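>>> step_arm(targets="-35 -22 15 0 0 0; -70 -44 30 0 0 0; -105 -66 46 0 0 0; -105 -66 46 0 0 0; -105 -66 46 0 0 0")

```text
time_s: 2.62
eef_pos: [0.4693, -0.0374, 0.1596]
eef_rot: [-0.0, 0.289, 0.957, 0.0]
wrist_force: [-0.3, 0.2, -0.3]
opening: 0.452
```

Run:
```python
from h import *
c=cam('wrist');save(c,'w3.png')
s=cam('scene');save(s,'s3.png')
print(proj(c,[.468,-.0385,.075]), ctrl.get_obs()['eef_pos'],onpeg(.49,.16))
```

```text
[314.50125024 241.9964823 ] [ 0.46944801 -0.03685564  0.16005811] (array([-0.4,  0.1,  0.1]), array([0.   , 0.   , 0.001]))
```

View pics/w3.png

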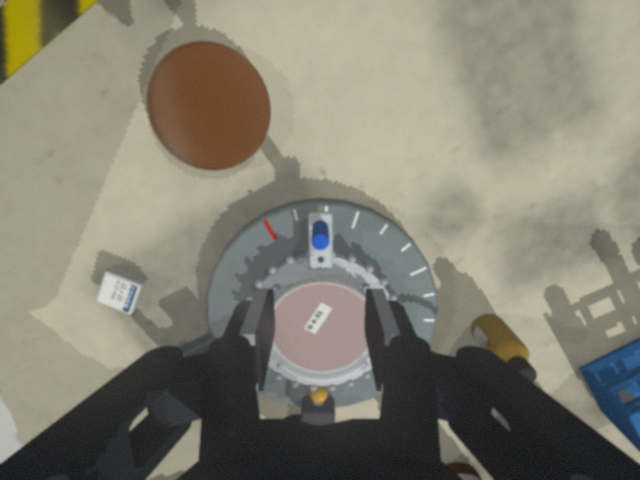

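View pics/s3.png

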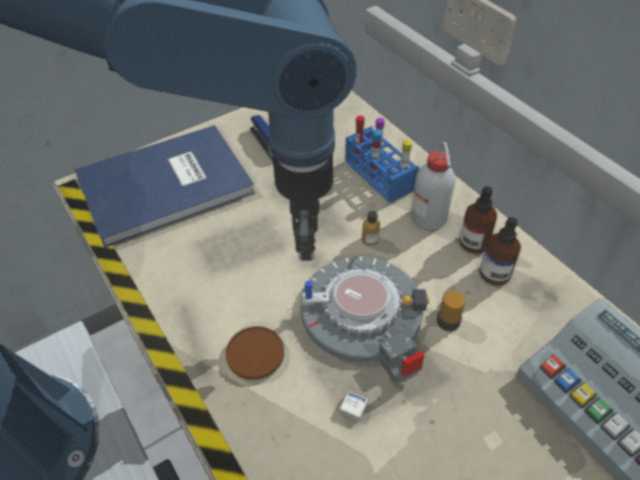

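```bash
cat > fit.py <<'E'
from h import *
from scipy.optimize import least_squares
def tickfit(c,ap,h=6):
    g=cv2.cvtColor(c['image'],cv2.COLOR_RGB2GRAY);hsv=cv2.cvtColor(c['image'],cv2.COLOR_RGB2HSV)
    th=cv2.morphologyEx(g,cv2.MORPH_TOPHAT,np.ones((9,9),np.uint8)).astype(float);P={}
    for k,(u,v) in ap.items():
        iu,iv=int(round(u)),int(round(v)); sl=np.s_[iv-h:iv+h+1,iu-h:iu+h+1]
        w=th[sl].copy(); w[w<20]=0; yy,xx=np.mgrid[iv-h:iv+h+1,iu-h:iu+h+1]
        P[k]=onz(c,(w*xx).sum()/w.sum(),(w*yy).sum()/w.sum(),.0205)[:2]
    def f(p):
        cx,cy,yaw,r=p;o=[];s,cc=np.sin(yaw),np.cos(yaw)
        for k in P:
            q=k*np.pi/12;b=[-r*np.cos(q),r*np.sin(q)];o+=list(np.array([cx+cc*b[0]-s*b[1],cy+s*b[0]+cc*b[1]])-P[k])
        return np.array(o)*1000
    r=least_squares(f,[.54,-.084,-.1,.09],loss='soft_l1');return r.x,np.round(f(r.x),1)
E
python3 - <<'E'
from fit import *
np.set_printoptions(precision=4,suppress=True)
c=cam('wrist')
x,e=tickfit(c,{1:(295,214),3:(357,220),4:(384,230),5:(405,246),6:(418,271),7:(429,294),8:(429,320)});print(x,e)
hsv=cv2.cvtColor(c['image'],cv2.COLOR_RGB2HSV).astype(int);H,S=hsv[...,0],hsv[...,1]
m=(H>100)&(H<130)&(S>140);m[:200]=0;m[270:]=0;m[:,:290]=0;m[:,350:]=0
ys,xs=np.nonzero(m);print(xs.mean(),ys.min(),ys.max(),xs.min(),xs.max())
for v in (ys.min()+5,ys.mean(),ys.max()-5):print(v,onz(c,xs.mean(),v,.075))
a=c['image'][190:290,260:380,::-1];cv2.imwrite('pics/w3c.png',cv2.resize(a,None,fx=6,fy=6,interpolation=cv2.INTER_CUBIC))
E
```

```text
[ 0.5421 -0.0816 -0.093   0.0917] [ 0.7 -0.5 -1.6  1.8  0.2 -0.2  0.1 -0.3  0.2  1.3 -0.1 -0.4 -0.2 -0.3]
318.9710144927536 230 248 312 326
235 [ 0.466  -0.0331  0.075 ]
240.31884057971016 [ 0.469  -0.0351  0.075 ]
243 [ 0.4706 -0.0361  0.075 ]
```

View pics/w3c.png

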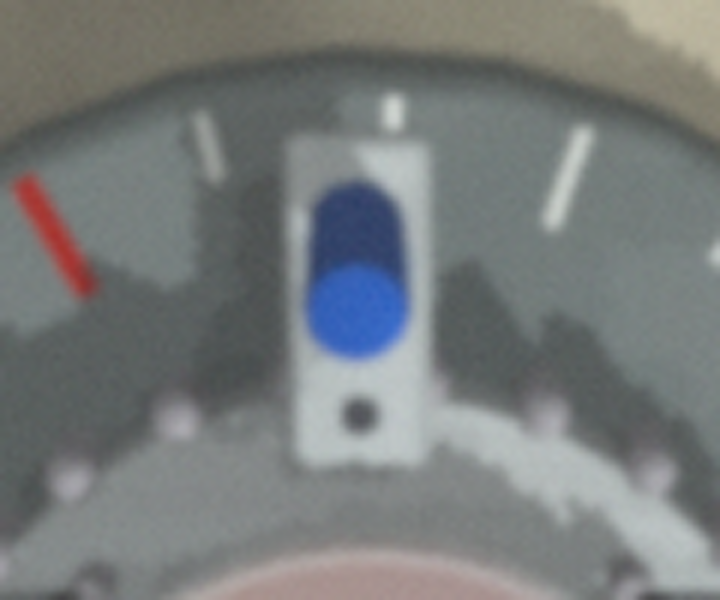

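```bash
sed -i 's/^C=.*;/C=np.array([0.5415,-0.083]);/' h.py
python3 - <<'E'
from h import *
print(onpeg(.48,.047))
E
```

```text
(array([ -0.4,   0.4, 113.2]), array([ 0.   ,  0.001, -0.009]))
```

>>> step_arm(targets="0 0 30 0 0 0; 0 0 60 0 0 0; 0 0 80 0 0 0; 0 0 95 0 0 0; 0 0 108 0 0 0; 0 0 113 0 0 0; 0 0 113 0 0 0")

```text
time_s: 3.65
eef_pos: [0.4697, -0.0376, 0.0467]
eef_rot: [-0.0, 0.289, 0.957, -0.0]
wrist_force: [-0.4, 0.1, -0.5]
opening: 0.452
```

Run:
```python
from h import *
c=cam('wrist');save(c,'w4.png');s=cam('scene')
cv2.imwrite('pics/s4.png',cv2.resize(s['image'][220:400,220:460,::-1],None,fx=3,fy=3,interpolation=cv2.INTER_CUBIC))
o=ctrl.get_obs();print(o['eef_pos'],o['wrist_force'])
```

```text
[ 0.47004957 -0.03776875  0.0471945 ] [ 0.08640165 -0.37925795 -0.30251899]
```

View pics/w4.png

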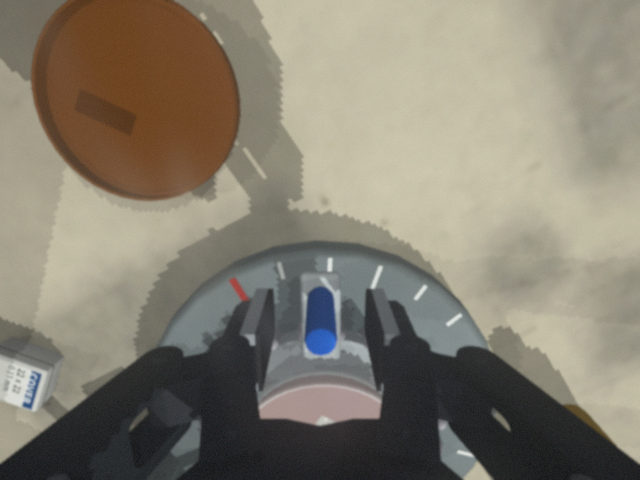

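View pics/s4.png

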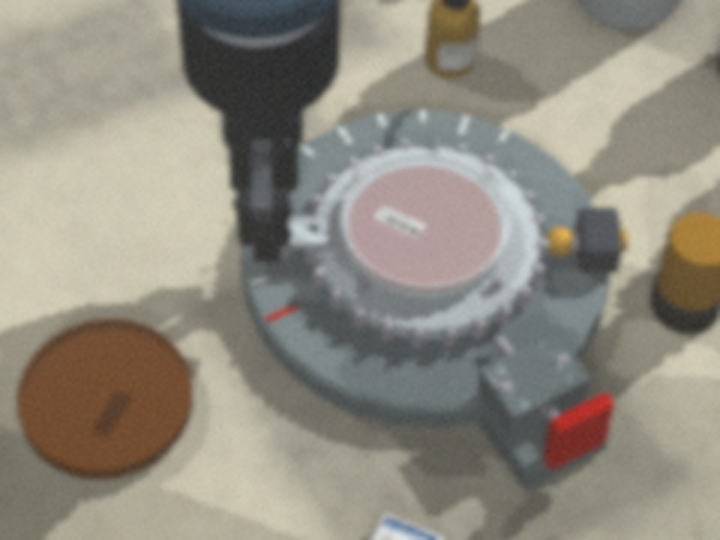

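>>> step_arm(targets="0 0 0 0 0 0; 0 0 0 0 0 0; 0 0 0 0 0 0; 0 0 0 0 0 0", grip=23)

```text
time_s: 4.25
eef_pos: [0.4696, -0.0376, 0.0467]
eef_rot: [0.0, 0.289, 0.957, -0.0]
wrist_force: [-0.0, -0.6, 0.2]
opening: 0.229
```

Run:
```python
from h import *
for q in (.4,.32,.24,.16,.08,0,-.04,-.08,-.12):print(q,*onpeg(q,.047))
```

```text
0.4 [-0.4 -5.7 -0.3] [-0.    0.   -0.09]
0.32 [ -1.2 -12.4  -0.3] [-0.    0.   -0.17]
0.24 [ -2.6 -19.1  -0.3] [-0.    0.   -0.25]
0.16 [ -4.6 -25.6  -0.3] [-0.    0.   -0.33]
0.08 [ -7.  -31.9  -0.3] [-0.    0.   -0.41]
0 [-10.  -38.   -0.3] [-0.    0.   -0.49]
-0.04 [-11.7 -41.   -0.3] [-0.    0.   -0.53]
-0.08 [-13.4 -43.9  -0.3] [-0.    0.   -0.57]
-0.12 [-15.3 -46.7  -0.3] [-0.    0.   -0.61]
```

>>> step_arm(targets="0 -6 0 0 0 -0.09; -1 -12 0 0 0 -0.17; -2.5 -19 0 0 0 -0.25; -4.5 -25.5 0 0 0 -0.33; -7 -32 0 0 0 -0.41; -10 -38 0 0 0 -0.49; -10 -38 0 0 0 -0.49")

```text
time_s: 5.12
eef_pos: [0.457, -0.0751, 0.0468]
eef_rot: [0.0, 0.049, 0.999, -0.0]
wrist_force: [0.4, -0.1, -0.3]
opening: 0.225
```

Run:
```python
from h import *
c=cam('wrist');save(c,'w5.png')
o=ctrl.get_obs();print(o['eef_pos'],o['wrist_force'])
for q in (-.04,-.08,-.12):print(q,*onpeg(q,.047))
```

```text
[ 0.45691011 -0.07489042  0.04669276] [1.17290187 0.68840376 0.48130646]
-0.04 [-0.1 -3.4 -0.3] [-0.     0.    -0.042]
-0.08 [-0.3 -6.8 -0.3] [-0.     0.    -0.082]
-0.12 [ -0.6 -10.1  -0.3] [-0.     0.    -0.122]
```

View pics/w5.png

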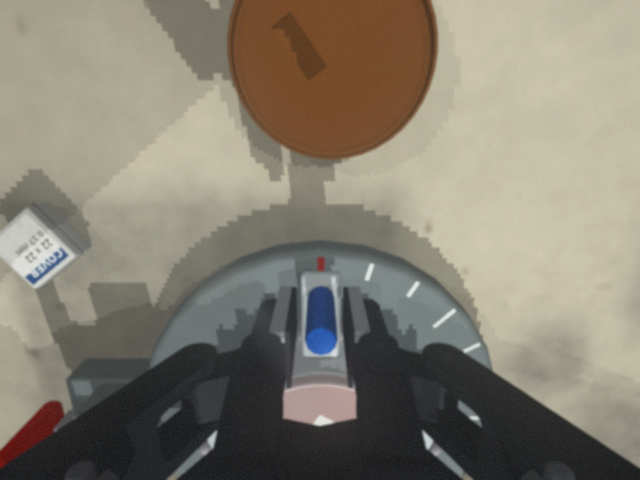

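>>> step_arm(targets="0 -2 0 0 0 -0.02; 0 -4 0 0 0 -0.04; 0 -5.5 0 0 0 -0.06; 0 -5.5 0 0 0 -0.06")

```text
time_s: 5.68
eef_pos: [0.4566, -0.0792, 0.0467]
eef_rot: [0.0, 0.018, 1.0, 0.001]
wrist_force: [2.3, 6.5, 0.0]
opening: 0.231
```

Run:
```python
from h import *
c=cam('wrist');cv2.imwrite('pics/w6.png',cv2.resize(c['image'][230:420,220:420,::-1],None,fx=3,fy=3))
o=ctrl.get_obs();print(o['eef_pos'],o['wrist_force'])
```

```text
[ 0.45659509 -0.07912751  0.0466454 ] [2.46425757 7.4566592  1.31028941]
```

View pics/w6.png

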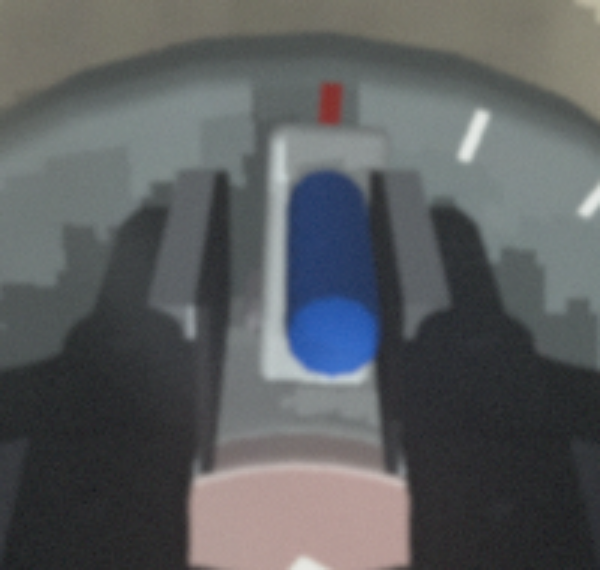

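>>> step_arm(targets="0 -1.5 0 0 0 0; 0 -3 0 0 0 0; 0 -3 0 0 0 0")

```text
time_s: 6.1
eef_pos: [0.4563, -0.0812, 0.0466]
eef_rot: [0.0, 0.018, 1.0, 0.002]
wrist_force: [2.6, 9.8, 2.3]
opening: 0.231
```

Run:
```python
from h import *
o=ctrl.get_obs();print(o['eef_pos'],o['wrist_force'])
for q in (0,.1,.2,.3,.4,.5,.6,.7,.8,.9,1.0,1.1,1.2,1.3):print(q,*onpeg(q,.047))
```

```text
[ 0.45629871 -0.08121555  0.04659428] [2.64904332 9.8039545  2.25483057]
0 [-0.4  6.4 -0.4] [ 0.004 -0.     0.06 ]
0.1 [-1.3 14.8 -0.4] [ 0.004 -0.     0.16 ]
0.2 [-3.1 23.1 -0.3] [ 0.004 -0.001  0.26 ]
0.3 [-5.7 31.2 -0.3] [ 0.004 -0.001  0.36 ]
0.4 [-9.  39.  -0.3] [ 0.004 -0.001  0.46 ]
0.5 [-13.2  46.4  -0.2] [ 0.004 -0.001  0.56 ]
0.6 [-18.1  53.4  -0.2] [ 0.003 -0.001  0.66 ]
0.7 [-23.6  59.8  -0.2] [ 0.003 -0.001  0.76 ]
0.8 [-29.7  65.7  -0.2] [ 0.003 -0.002  0.86 ]
0.9 [-36.5  70.9  -0.1] [ 0.003 -0.002  0.96 ]
1.0 [-43.6  75.4  -0.1] [ 0.003 -0.002  1.06 ]
1.1 [-51.3  79.2  -0.1] [ 0.003 -0.002  1.16 ]
1.2 [-59.2  82.2  -0.1] [ 0.003 -0.002  1.26 ]
1.3 [-67.4  84.4  -0.1] [ 0.003 -0.003  1.36 ]
```

>>> step_arm(targets="0 -2 0 0 0 0; 0 -3 0 0 0 0; 0 -3 0 0 0 0; 0 -3 0 0 0 0")

```text
time_s: 6.6
eef_pos: [0.4562, -0.0815, 0.0465]
eef_rot: [0.0, 0.018, 1.0, 0.004]
wrist_force: [5.7, 22.4, 6.0]
opening: 0.229
```

Run:
```python
from h import *
o=ctrl.get_obs();print(o['eef_pos'],o['wrist_force'])
c=cam('wrist');cv2.imwrite('pics/w7.png',cv2.resize(c['image'][230:420,220:420,::-1],None,fx=3,fy=3))
```

```text
[ 0.45618878 -0.08154163  0.04649822] [ 5.6999052  22.39448654  6.02580767]
```

View pics/w7.png

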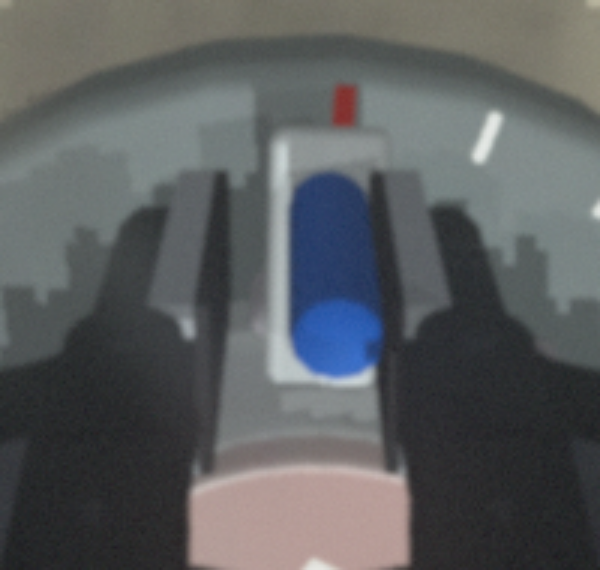

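>>> step_arm(targets="0 5 0 0 0 0; 0 11 0 0 0 0.06; 0 11 0 0 0 0.06; 0 11 0 0 0 0.06")

```text
time_s: 7.15
eef_pos: [0.4566, -0.0756, 0.0467]
eef_rot: [0.0, 0.047, 0.999, -0.0]
wrist_force: [-0.1, -0.6, -0.7]
opening: 0.231
```

Run:
```python
from h import *
o=ctrl.get_obs();print(o['eef_pos'],o['wrist_force'])
for q in np.arange(.1,1.75,.1):print(round(q,2),*onpeg(q,.047))
```

```text
[ 0.45660816 -0.07558608  0.04672917] [-0.07312095 -0.61629928 -0.68185012]
0.1 [-0.6  9.2 -0.3] [-0.     0.     0.101]
0.2 [-1.9 17.6 -0.3] [-0.     0.     0.201]
0.3 [-4.  25.9 -0.3] [-0.     0.     0.301]
0.4 [-7.  33.8 -0.3] [-0.     0.     0.401]
0.5 [-10.7  41.5  -0.3] [-0.     0.     0.501]
0.6 [-15.1  48.7  -0.3] [-0.     0.     0.601]
0.7 [-20.3  55.5  -0.3] [-0.     0.     0.701]
0.8 [-26.1  61.7  -0.3] [-0.     0.     0.801]
0.9 [-32.5  67.3  -0.3] [-0.     0.     0.901]
1.0 [-39.4  72.2  -0.3] [-0.     0.     1.001]
1.1 [-46.8  76.4  -0.3] [-0.     0.     1.101]
1.2 [-54.5  79.9  -0.3] [-0.     0.     1.201]
1.3 [-62.6  82.6  -0.3] [-0.     0.     1.301]
1.4 [-70.9  84.4  -0.3] [-0.     0.     1.401]
1.5 [-79.3  85.4  -0.3] [-0.     0.     1.501]
1.6 [-87.8  85.6  -0.3] [-0.   -0.   -1.54]
1.7 [-96.3  84.9  -0.3] [-0.   -0.   -1.44]
```

>>> step_arm(targets="-0.6 9.2 0 0 0 0.1; -1.9 17.6 0 0 0 0.2; -4 25.9 0 0 0 0.3; -7 33.8 0 0 0 0.4; -10.7 41.5 0 0 0 0.5; -15 48.7 0 0 0 0.6; -20.3 55.5 0 0 0 0.7; -26 61.7 0 0 0 0.8")

```text
time_s: 8.15
eef_pos: [0.4884, -0.0169, 0.0467]
eef_rot: [-0.0, 0.434, 0.901, -0.0]
wrist_force: [-1.0, 0.5, -0.9]
opening: 0.231
```

Run:
```python
from h import *
o=ctrl.get_obs();print(o['eef_pos'],o['wrist_force'],o['q'])
c=cam('wrist');save(c,'w8.png')
for q in np.arange(.8,1.71,.1):print(round(q,2),*onpeg(q,.047))
```

```text
[ 0.48839128 -0.01686177  0.04669471] [-0.97677613  0.49423456 -0.92432949] [-2.77563018e-01  2.51490496e-01  1.94935890e+00 -7.40994683e-04
  9.40946260e-01 -9.49303052e-01]
0.8 [ 0.4 -0.8 -0.1] [ 0.001  0.001 -0.007]
0.9 [-0.   7.6 -0.1] [0.001 0.001 0.093]
1.0 [-1.2 16.  -0.1] [0.001 0.001 0.193]
1.1 [-3.3 24.3 -0.1] [0.001 0.001 0.293]
1.2 [-6.1 32.3 -0.1] [0.001 0.001 0.393]
1.3 [-9.8 40.  -0.1] [0.001 0.001 0.493]
1.4 [-14.2  47.2  -0.1] [0.001 0.    0.593]
1.5 [-19.3  54.   -0.1] [0.001 0.    0.693]
1.6 [-25.   60.3  -0.1] [0.001 0.    0.793]
1.7 [-31.4  65.9  -0. ] [0.001 0.    0.893]
```

View pics/w8.png

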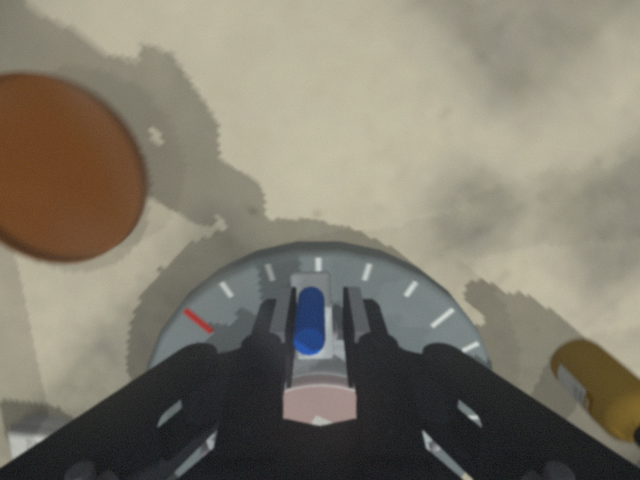

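>>> step_arm(targets="0 7.6 0 0 0 0.093; -1.2 16 0 0 0 0.193; -3.3 24.3 0 0 0 0.293; -6.1 32.3 0 0 0 0.393; -9.8 40 0 0 0 0.493; -14.2 47.2 0 0 0 0.593; -19.3 54 0 0 0 0.693; -19.3 54 0 0 0 0.693")

```text
time_s: 9.2
eef_pos: [0.5429, 0.0018, 0.0467]
eef_rot: [0.0, 0.713, 0.702, 0.0]
wrist_force: [-0.4, 0.2, -0.7]
opening: 0.233
```

Run:
```python
from h import *
o=ctrl.get_obs();print(o['eef_pos'],o['wrist_force'],o['q'])
c=cam('wrist');save(c,'w9.png')
for q in (1.54,1.58,1.62):print(round(q,2),*onpeg(q,.047))
```

```text
[0.54292704 0.00184505 0.0466539 ] [-0.43143297  0.20729716 -0.65749828] [-2.15276712e-01  3.53065006e-01  1.81227748e+00 -7.07446276e-05
  9.75748295e-01 -1.99538795e-01]
1.54 [-0.1  4.3 -0.3] [0.   0.   0.05]
1.58 [-0.3  7.7 -0.3] [0.   0.   0.09]
1.62 [-0.7 11.1 -0.3] [0.   0.   0.13]
```

View pics/w9.png

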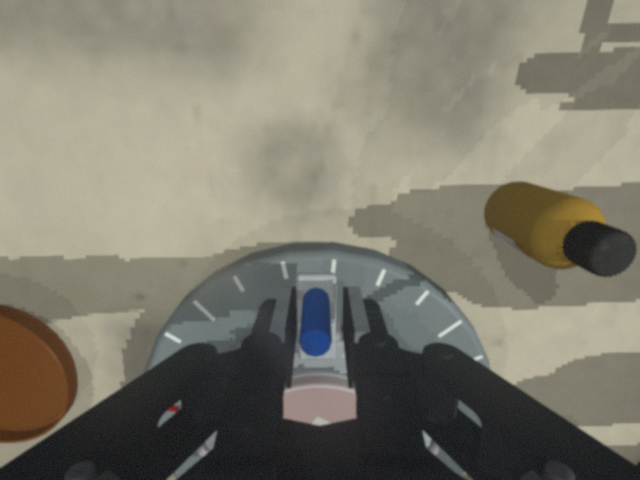

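>>> step_arm(targets="0 4 0 0 0 0.05; 0 7.5 0 0 0 0.09; 0 7.5 0 0 0 0.09; 0 7.5 0 0 0 0.09")

```text
time_s: 9.75
eef_pos: [0.5498, 0.0021, 0.0467]
eef_rot: [-0.0, 0.744, 0.669, -0.0]
wrist_force: [0.5, -0.4, -0.1]
opening: 0.227
```

Run:
```python
from h import *
o=ctrl.get_obs();print(o['eef_pos'],o['wrist_force'])
c=cam('wrist');save(c,'w10.png')
```

```text
[0.54982633 0.00212621 0.04666634] [ 0.52494132 -0.42967334 -0.08437635]
```

View pics/w10.png

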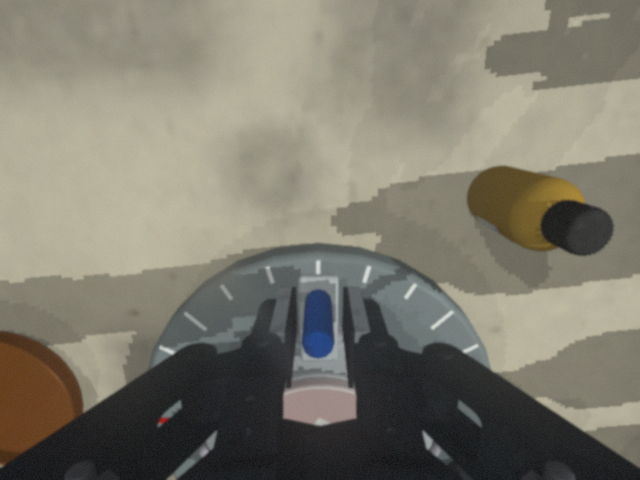

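>>> step_arm(targets="0 0 0 0 0 0; 0 0 0 0 0 0; 0 0 0 0 0 0; 0 0 -20 0 0 0; 0 0 -60 0 0 0; 0 0 -110 0 0 0; 0 0 -160 0 0 0; 0 0 -160 0 0 0", grip=42)

```text
time_s: 10.8
eef_pos: [0.5531, 0.0016, 0.2118]
eef_rot: [0.004, 0.744, 0.668, 0.003]
wrist_force: [0.3, 0.4, -1.1]
opening: 0.421
```

Run:
```python
from h import *
c=cam('wrist');save(c,'w11.png')
p=b2w(0,-175);print(p,plan(p[0],p[1],.17,YAW),ctrl.get_obs()['eef_pos'])
```

```text
[ 0.52474321 -0.2571959 ] (array([-260.5,    1.2,   39.1]), array([ 0.005,  0.001, -0.012])) [0.55139921 0.00195491 0.20899228]
```

View pics/w11.png

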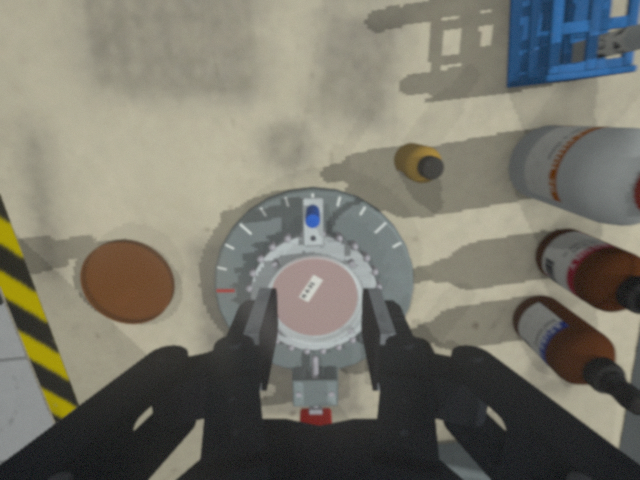

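>>> step_arm(targets="-50 0 0 0 0 0; -100 0 0 0 0 0; -150 0 0 0 0 0; -200 0 10 0 0 0; -240 0 25 0 0 -0.01; -260 1 39 0 0 -0.01; -260 1 39 0 0 -0.01; -260 1 39 0 0 -0.01", grip=0)

```text
time_s: 11.85
eef_pos: [0.5231, -0.255, 0.1673]
eef_rot: [-0.001, 0.741, 0.672, 0.0]
wrist_force: [-0.8, 0.6, 0.2]
opening: -0.004
```

Run:
```python
from h import *
c=cam('wrist');save(c,'w12.png')
p=b2w(0,-175);print(p,plan(p[0],p[1],.035,YAW),ctrl.get_obs()['eef_pos'],ctrl.get_obs()['opening'])
for y in (-140.5,-149.5):print(proj(c,[*b2w(-17,y),.065]),proj(c,[*b2w(17,y),.065]))
```

```text
[ 0.52474321 -0.2571959 ] (array([ -2.1,   1.5, 132.8]), array([ 0.   , -0.   , -0.001])) [ 0.5234176  -0.25504155  0.16783313] 0.0035109606197245933
[295.23719508 189.40071148] [346.36552351 189.45793869]
[295.4844448  202.66092935] [346.05931873 202.71873587]
```

View pics/w12.png

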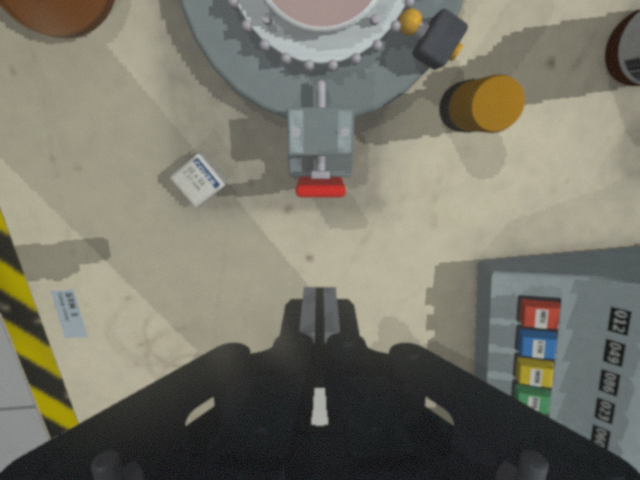

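>>> step_arm(targets="0 1 30 0 0 0; 0 1 60 0 0 0; 0 1 90 0 0 0; 0 1 115 0 0 0; 0 1 130 0 0 0; 0 1 130 0 0 0; 0 1 130 0 0 0")

```text
time_s: 12.78
eef_pos: [0.5249, -0.2568, 0.0389]
eef_rot: [0.001, 0.741, 0.672, 0.0]
wrist_force: [0.9, 0.8, 0.2]
opening: 0.003
```

Run:
```python
from h import *
c=cam('wrist');save(c,'w13.png');s=cam('scene');cv2.imwrite('pics/s13.png',cv2.resize(s['image'][240:440,260:500,::-1],None,fx=3,fy=3))
o=ctrl.get_obs();print(o['eef_pos'],o['wrist_force'])
```

```text
[ 0.52493144 -0.25702084  0.03906462] [ 0.37681429 -0.63815043  0.20108452]
```

View pics/w13.png

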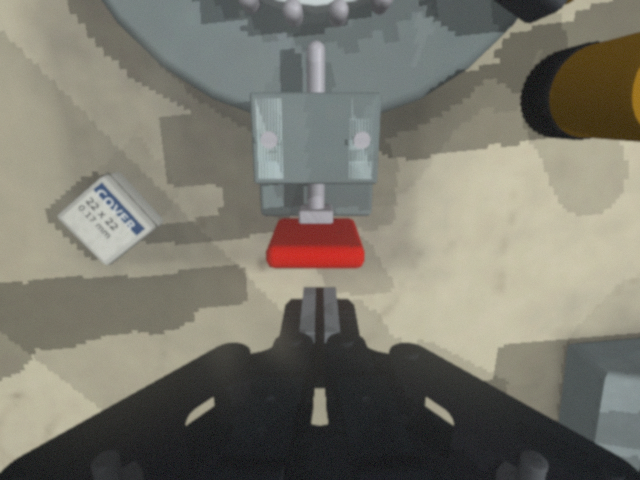

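View pics/s13.png

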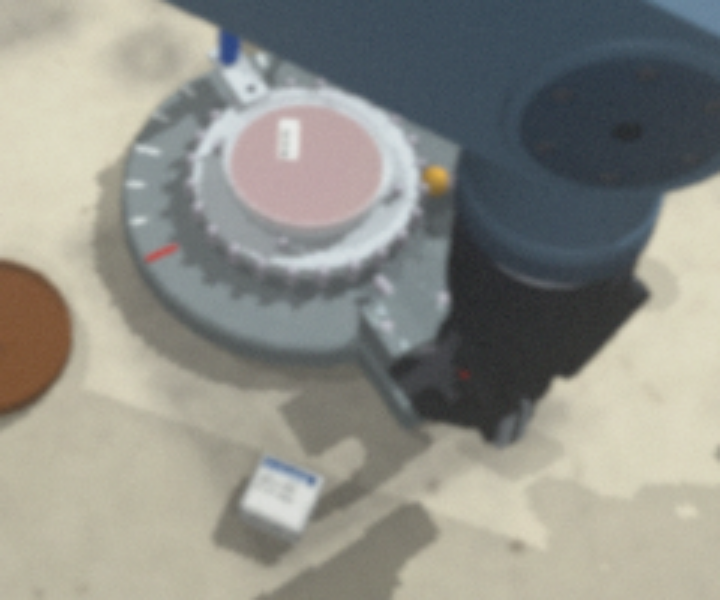

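>>> step_arm(targets="5 0 0 0 0 0; 10 0 0 0 0 0; 14 0 0 0 0 0; 17 0 0 0 0 0; 20 0 0 0 0 0; 23 0 0 0 0 0; 23 0 0 0 0 0")

```text
time_s: 13.75
eef_pos: [0.5263, -0.2333, 0.0377]
eef_rot: [-0.0, 0.741, 0.672, 0.0]
wrist_force: [0.6, -0.2, -0.4]
opening: 0.002
```

Run:
```python
from h import *
c=cam('wrist');save(c,'w14.png')
o=ctrl.get_obs();print(o['eef_pos'],o['wrist_force'])
```

```text
[ 0.52630642 -0.23330386  0.03764882] [ 0.32339173 -0.57382972 -0.58306303]
```

View pics/w14.png

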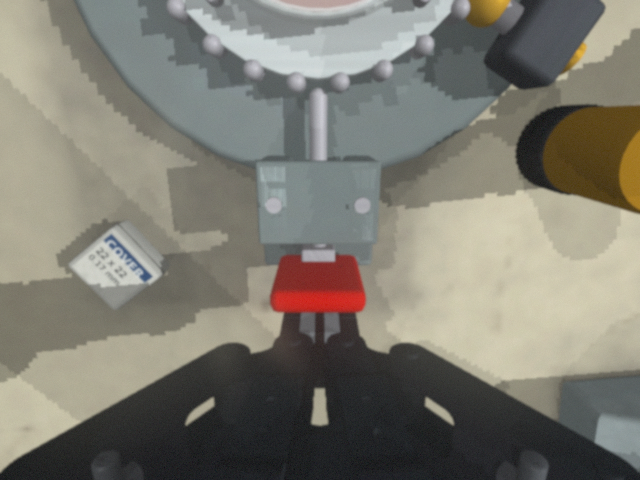

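Contact is near (tab 305 vs finger 315), bolt partly in and aligned between two rim pins at (318,85). Push on.

>>> step_arm(targets="2 0 0 0 0 0; 4 0 0 0 0 0; 6 0 0 0 0 0; 8 0 0 0 0 0; 10 0 0 0 0 0; 10 0 0 0 0 0")

```text
time_s: 14.55
eef_pos: [0.527, -0.2285, 0.0381]
eef_rot: [0.003, 0.741, 0.672, -0.002]
wrist_force: [-4.3, -19.3, -6.0]
opening: 0.004
```

Run:
```python
from h import *
c=cam('wrist');save(c,'w15.png')
o=ctrl.get_obs();print(o['eef_pos'],o['wrist_force'])
```

```text
[ 0.52692862 -0.2285414   0.03807206] [ -4.74823651 -19.29563038  -6.17023021]
```

View pics/w15.png

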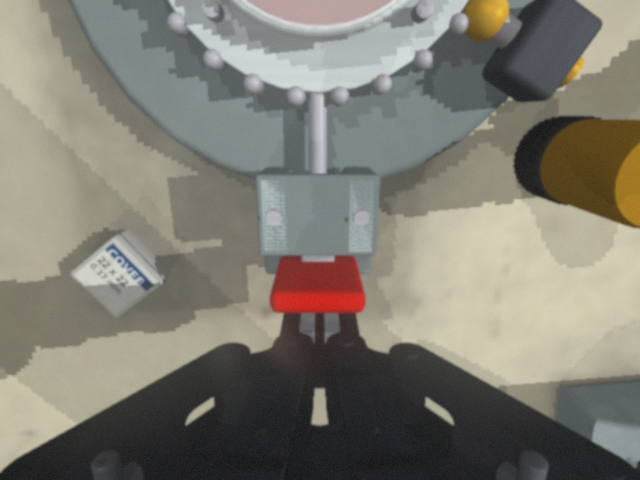

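>>> step_arm(targets="-8 0 0 0 0 0; -20 0 0 0 0 0; -33 0 0 0 0 0; -33 0 -40 0 0 0; -33 0 -85 0 0 0; -33 -1 -130 0 0 0; -33 -1 -130 0 0 0; -33 -1 -130 0 0 0")

```text
time_s: 15.6
eef_pos: [0.5227, -0.2564, 0.1672]
eef_rot: [-0.0, 0.741, 0.672, -0.0]
wrist_force: [0.3, 0.2, -0.8]
opening: -0.002
```

Run:
```python
from h import *
np.set_printoptions(precision=4,suppress=True)
c=cam('wrist');save(c,'w16.png')
o=ctrl.get_obs();print(o['eef_pos'],o['wrist_force'])
def red(im):
    h=cv2.cvtColor(im,cv2.COLOR_RGB2HSV).astype(int);m=((h[...,0]<6)|(h[...,0]>174))&(h[...,1]>150);m[230:]=0;m[:140]=0;m[:,:280]=0;m[:,360:]=0
    ys,xs=np.nonzero(m);return xs.min(),xs.max(),ys.min(),ys.max()
def w2b(p):
    p=p[:2]-C;s,cc=np.sin(YAW),np.cos(YAW);return np.array([cc*p[0]+s*p[1],-s*p[0]+cc*p[1]])*1000
b=cv2.cvtColor(cv2.imread('pics/w12.png'),cv2.COLOR_BGR2RGB)
for im in (b,c['image']):
    r=red(im);print(r,w2b(onz(c,(r[0]+r[1])/2,r[3]+.5,.065)))
a=c['image'][:220,220:440,::-1];cv2.imwrite('pics/w16c.png',cv2.resize(a,None,fx=2.7,fy=2.7,interpolation=cv2.INTER_CUBIC))
```

```text
[ 0.5223 -0.256   0.1663] [-0.4344 -0.5472 -0.7614]
(np.int64(297), np.int64(344), np.int64(178), np.int64(196)) [  -0.4242 -146.6285]
(np.int64(296), np.int64(344), np.int64(160), np.int64(176)) [  -0.7682 -133.271 ]
```

View pics/w16c.png

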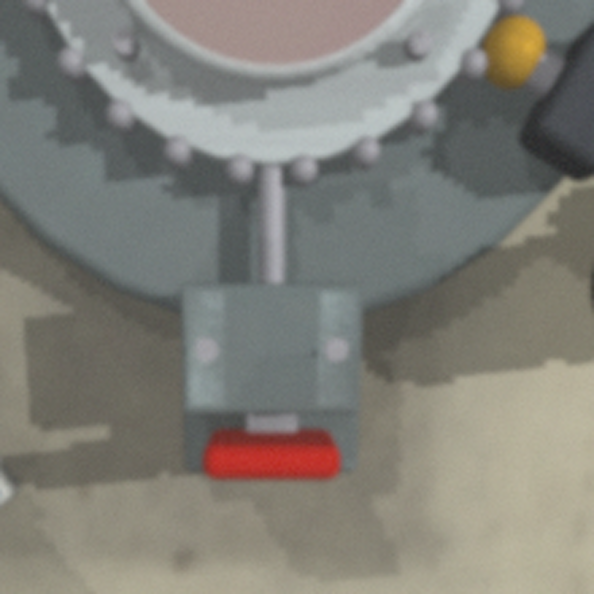

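>>> step_arm(targets="-30 0 -30 0 0 0; -60 0 -60 0 0 0; -100 0 -80 0 0 0; -140 -20 -90 0 0 0; -180 -40 -90 0 0 0; -180 -40 -90 0 0 0; -180 -40 -90 0 0 0")

```text
time_s: 16.52
eef_pos: [0.4652, -0.4309, 0.2558]
eef_rot: [-0.002, 0.741, 0.671, 0.0]
wrist_force: [-0.1, -0.4, -1.5]
opening: 0.0
```

Run:
```python
from h import *
import pickle
d=pickle.load(open('c1.pkl','rb'))
n={k:cam(k) for k in('top','scene')}
save(n['top'],'t17.png');save(n['scene'],'s17.png')
for k,z in(('top',.062),('scene',.047)):
    P=[]
    for c in(d[k],n[k]):
        h=cv2.cvtColor(c['image'],cv2.COLOR_RGB2HSV).astype(int);w=np.where(((h[...,0]<8)|(h[...,0]>172)),np.clip(h[...,1]-100,0,None),0).astype(float)
        x0,x1,y0,y1=(424,446,236,266) if k=='top' else (390,432,340,386)
        yy,xx=np.mgrid[y0:y1,x0:x1];w=w[y0:y1,x0:x1];uv=((w*xx).sum()/w.sum(),(w*yy).sum()/w.sum());P.append(onz(c,*uv,z));print(k,uv)
    print((P[1]-P[0])*1000)
a=n['top']['image'][170:330,290:470,::-1]
cv2.imwrite('pics/tc17.png',cv2.resize(a,None,fx=4,fy=3.75,interpolation=cv2.INTER_CUBIC))
```

```text
top (np.float64(436.6627187285092), np.float64(250.38373958890503))
top (np.float64(430.95715530213033), np.float64(249.86615981626673))
[ 0.76501901 11.54868107  0.        ]
scene (np.float64(412.3894903397735), np.float64(362.09381245836107))
scene (np.float64(407.8788318519862), np.float64(355.9588245964085))
[ 1.02607837 11.47251716  0.        ]
```

View pics/tc17.png

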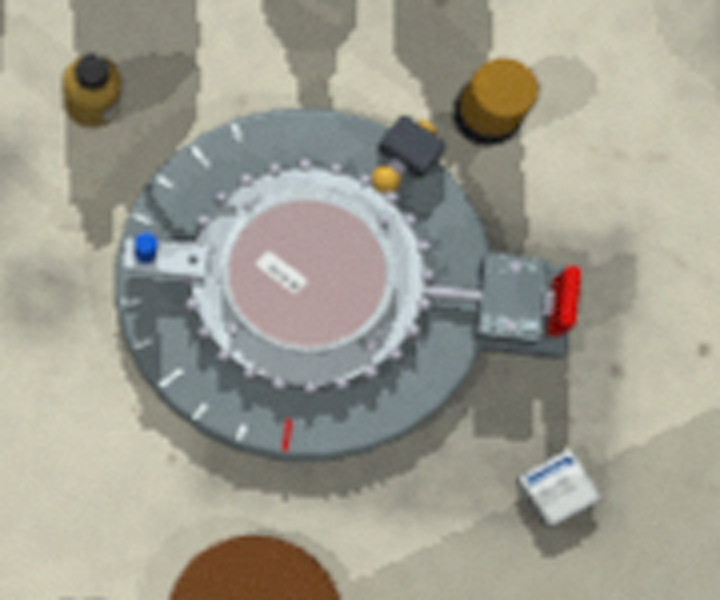

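View pics/s17.png

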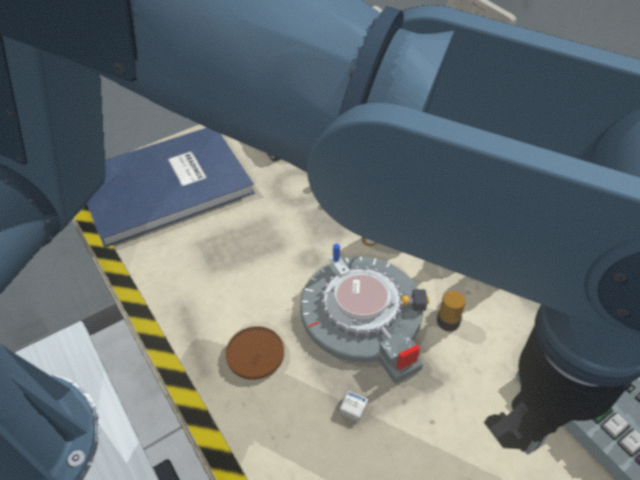

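```bash
python3 -c "
from h import *
print(ticket.hand_in())"
```

```text
the job is handed in; nothing more can be done
None
```

The turntable is set to six clicks and locked, and I handed the job in at about 16.6 s of the 64 s allowed.

- **Zero stop:** I pushed the peg counter-clockwise until it stopped moving with 22 N against the stop.
- **Six clicks:** I then pushed it clockwise until it snapped in with no force left on it. The peg covers the sixth tick, with four more ticks after it.
- **Lock bolt:** I pushed the red tab until it met a solid end at about 19 N, then backed off. The bolt tip stands between two rim pins.
- **The rest:** In the last top view the dish is in its place on the plate. The bottle, amber case, coverslip box and brown look-alike are where they were. The gripper is clear of everything.

**One disagreement:** both fixed cameras show about 11.5 mm of bolt travel, where a full stroke is 14 mm. The wrist view gave about 12–13 mm. The tab seems to have started 2–4 mm in from fully drawn out. Its end position agrees with fully home to about 2 mm, which is the camera accuracy, so I did not push it again.

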